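# Wind the stack lift down and top up its pile

### The arm

A 6-joint arm with a two-finger parallel gripper is mounted at the origin on the work surface. World frame = base frame: x ahead of the robot, y to its left, z up, the work surface at z = 0. Lengths are in mm, angles in rad, forces in N, time in s.
With the tool pointing down it reaches from about 350 to 775 mm from the base axis. Payload 7.3 kg.
Tool frame: the origin (TCP) lies at the very end of the fingers, on their centre line; the grasp point (between the pads) lies 19 mm behind it; z points along the fingers, y is the line along which they close (so a half turn about z gives the same grasp; the last joint's range is limited). The gripper opens to 92 mm and grips with 3 to 60 N. Pads are 19 mm wide; open, the fingers measure 130 mm over their backs; the gripper's body (75 mm by 190 mm) begins 47 mm behind the grasp point.
Start: joints at [0.976, 0.342, 1.524, -0, 1.275, -0.146], TCP at [227.778, 473.035, 226.741] pointing down, gripper open.
Joint ranges: [-2.53, 2.53], [-0.77, 2.02], [0.04, 2.7], [-1, 4.14], [0.28, 2.66], [-3.11, 3.11]. Speed limits (rad/s): [2.57, 2.57, 3.14, 3.14, 3.14, 3.14].

### API

Orientations are given as [roll, pitch, yaw] about the fixed x, y, z axes, in that order (R = Rz(yaw) Ry(pitch) Rx(roll)).
In Python, from plant import bot gives the robot as it stands.
- The arm moves only by the tool jog_arm, never from a script. Its argument "targets" is a list of rows, each an object with "xyz": the shift along the tool's x, y, z as a fraction of full scale, a list of three; "spin": the turn about the tool's z as a fraction of full scale. In form: [{"xyz": [x, y, z], "spin": spin}, ...]. A call has exactly 10 rows; each row shifts and turns the commanded pose from where the row before left it, along the tool's axes as they then stand; what a row does not reach is not made up. Full scale, the value 1, is 80 mm for a shift and 0.1 rad for a turn. A row lasts 1/8 s, in which the tool goes at most 62.5 mm and 10.7 degrees, less where a joint would pass 70% of its speed; a pose out of reach is approached as far as the arm can. A call with a number of a shift or a turn outside -1 to 1 is refused whole. A call with a gripper value outside its range is refused whole. "gripper" is the opening in per cent of the stroke, from 0 (shut) to 100 (fully open), set as the call begins (left out, the last holds). The fingers move at their own pace and stop on an object; the grip force is fixed at half the most. Time passes only in rows, so rows that do not move let the fingers close, or fill a call up. It gives the time, the measured TCP pose, the force, the opening and the grip force at its end, in the units of the state.
- bot.get_obs(): the state, without advancing time (a new reading comes with each control period).
- bot.capture(name): name is "side" or "top" or "wrist"; returns the picture (400x640x3 uint8, blue, green, red); there is no depth.
- bot.get_calibration(name): a dict with "vfov" (degrees; the focal length in pixels is half the picture's height over the tangent of half this angle, whatever the lens; pixels are square), "cx", "cy" (the principal point, pixels), "k1" (the pictures are not rectified: a ray, as slopes to the right and down, at radius r is drawn at 1 + k1 r^2 times it, then the intrinsics apply), "eye" and "rotation" of the camera in the world. Camera axes: x right, y down, z forward; pixel columns grow to the right and rows downward; lengths in mm; the calibration is good to about 2 mm. A picture is of the moment at which its call begins: read the wrist's pose just before it. get_calibration takes no time and is no camera call; for the wrist camera it gives the pose at the moment of the call.
- bot.close_job(): hands the job in; it is judged then, once.
The state is a dict: "time": time; "joint_positions": joint angles; "dq": joint speeds; "tau": joint torques, N m; "tool_pos": TCP position; "tcp_rot": TCP orientation; "contact_force": force on the tool from outside, world axes, zero at the start; "moment": the same for the moment, N m; "grip_width": finger opening in mm; "finger_force": force on a finger pad.
Only numpy, scipy, OpenCV 4.12 (cv2) and the standard library are available. Lean on these libraries where they do the work, as an engineer would, in place of code of your own. Each camera call takes 0.05 s, during which the arm holds its last target. There are 200 camera calls.

### The job

Throw the winch pawl's ball lever over so that the pawl stands clear of the ratchet, then turn the star handle backward until the lift's platform is all the way down. Then flip the pawl back onto the teeth, and after that lay the loose pack of card blanks squarely on top of the pile on the platform, edges flush, and let go. Leave everything else on the table where it stands.

Things in the scene. Friction and masses are not known exactly. Their poses are not given: they have to be found in the camera images.
- lift: Fixed blue stack lift: base plate 250 x 270 x 12 mm, mast 40 x 40 mm, 202 mm high. Origin on the table under the mast's centre; x points away from the robot (apart from its yaw), y left, z up. All offsets are in this frame, mm. Ratchet wheel (132 mm across, 14 thick, at y 45) and star handle (y 112) turn about an axis along y at x 0, z 115. Platform on the other side of the mast.
- hub (a point): Centre of the star handle's 40 mm hub, at x 0, y 112, z 115. Five round steel spokes, 14 mm thick, stand out from it in the lift's xz plane, 72 degrees (1.257 rad) apart, their ends 98 mm from the hub's centre. With the wheel joint at w, spoke k (0 to 4) points at angle 1.257 k - w from straight up, measured towards the lift's +x.
- wheel (a joint): Angle of wheel and star handle, rad. 0: platform fully down on its stop; above 0: raised, 30 mm per rad; starts at 1.2 to 2.0. Lower the platform by pushing the upper spokes towards the lift's +x. The pawl blocks this while it lies on the teeth (up to 0.35 rad of play). Stiff: stays where it is left; 4 to 9 N on a spoke turns it.
- pawl (a joint): Angle of the pawl, rad (pivot at x 66, y 45, z 183). 0: nose in the teeth; up to 0.15 when riding on a tooth; 1.117: thrown fully back, nose clear above the wheel. Its weighted ball lever falls to whichever side of upright it leans (tips over at about 0.6 to 0.7) and stays there; 1 to 2 N on the ball moves it.
- knob (a point): Centre of the black ball (32 mm across) on the pawl's lever, 80 mm from the pivot. Pawl in the teeth: the lever leans 32 degrees to -x of upright, ball at x 24, y 45, z 251. Thrown back: 32 degrees to +x, ball at x 108, z 251. Both sides of the ball are free: push it towards +x to throw the pawl clear, towards -x to put it back.
- pile_top (a point): Centre of the top face of the pile of white card blanks (150 mm along x, 56 along y, 30 high) fixed on the platform (170 x 76 mm): x 0, y -115, z 76 with the platform down, 30 mm higher per rad of wheel. Axes like the lift's. The mast's face is 67 mm from the pile's near long side.
- pack: The loose pack of white card blanks, rigid, same outline as the pile: 150 mm along its x, 56 mm along its y, 30 mm thick, about 0.28 kg. Origin at the centre of its underside, z up.
- carton: Bystander: cardboard carton, 125 x 75 x 55 mm, loose, origin under its centre.
- tin: Bystander: closed can, 66 mm across, 90 mm high, loose, origin under its centre.
- cups: Bystander: nested stack of white paper cups standing mouth down, 82 mm across at the foot, 130 mm high, loose, light, origin under its centre.
- oil: Bystander: oil bottle, 60 mm across, 170 mm high, loose, origin under its centre.
- core: Bystander: cardboard core tube on end, 90 mm across, 70 mm high, loose, origin under its centre.
- die: Bystander: round steel die with a raised boss, 100 mm across, 26 mm high, loose, origin under its centre.
- spanner: Bystander: steel wrench 180 mm long lying flat, loose, lies along its x axis.
Mind the look-alikes: they are no part of the job. Several things look just like the pack: the one meant starts farthest to the robot's right.

How it is judged (in metres and radians):
On the way, in this order (a step that is already met when the one before it is completed fails the run):
1. the pawl is thrown back clear of the teeth (value of joint pawl above 1 rad), for 0.1 s.
2. with the pawl still thrown back, the platform is wound all the way down (value of joint wheel below 0.12 rad and value of joint pawl above 1 rad), for 0.1 s.
3. the pawl lies on the teeth again, platform still down (value of joint pawl below 0.2 rad and value of joint wheel below 0.12 rad), for 0.2 s.
4. the pack lies squarely on the pile (x of pack in the frame of pile_top between -0.008 and 0.008 m and y of pack in the frame of pile_top between -0.008 and 0.008 m and z of pack in the frame of pile_top between -0.004 and 0.004 m and angle between the x axis of pack and the x axis of pile_top, either way round below 0.1 rad and angle between pack's own z axis and vertical below 0.08 rad), for 0.2 s.
At the end, for the whole second after the job is handed in: Platform down (wheel joint under 0.12 rad), pawl on the teeth (under 0.2 rad), the pack flat on the pile, within 8 mm of its centre each way along the pile and 0.1 rad of its direction, at rest and released; no bystander moved by more than 40 mm (all of step 3 and all of step 4 and linear speed of pack below 0.02 m/s and not (contact force between the fingers and pack above 0.1 N)); the robot touches nothing.
It fails at once if a bystander is shifted by more than 40 mm (distance of any of carton, tin, cups, oil, core, die, spanner from where it was at the start of the episode above 0.04 m).
It fails at once if a bystander is knocked over (angle between any of carton, tin, cups, oil, core, die, spanner's own z axis and vertical above 0.5 rad).
It also fails if it takes over 72 s, if anything falls off the work surface, if the arm or the gripper's body presses on something with over 40 N, if the wrist force passes 120 N, or if a joint passes its speed limit or range.

## Working session

There is one attempt and no reset: what is moved stays moved. The work goes in short steps, Python scripts to look and compute and a tool call to move; the robot and the scene stay as the last step left them, time stands still between calls to the robot, and variables do not carry over. Pictures are saved under pics/ and viewed, at most 10 in all, crops included, and the job is handed in when it is done.

Besides the shell and the picture viewer there is one more tool, called after "Call:" as name(argument=value, ...) on one line, values as JSON. jog_arm: Moves the arm, as the interface text tells. Shift numbers are shares of 80 mm and turn numbers shares of 0.1 rad, none past 1 either way. Its arguments: {"type":"object","properties":{"targets":{"type":"array","items":{"type":"object","properties":{"xyz":{"type":"array","items":{"type":"number"}},"spin":{"type":"number"}}}},"gripper":{"type":"number"}},"required":["targets"]}

```bash
mkdir -p pics; ls; python3 - <<'E'
from plant import bot
import cv2
for n in ["side","top"]:
    cv2.imwrite(f"pics/{n}0.png",bot.capture(n)); c=bot.get_calibration(n); print(n,c)
o=bot.get_obs(); print(o)
E
```

```text
pics
side {'vfov': 45.82369953582433, 'cx': 323.14821887433675, 'cy': 200.88885129791865, 'k1': -0.14014734617411903, 'eye': array([-403.60680499, -892.39251041,  870.53405215]), 'rotation': array([-2.05932844,  0.01838509, -0.81703197])}
top {'vfov': 47.45439700310258, 'cx': 316.6665798213919, 'cy': 196.6203318812996, 'k1': -0.10141167425583227, 'eye': array([ 461.22119379,  -12.72128147, 1338.21046593]), 'rotation': array([-3.09326069,  0.02233137, -1.57307742])}
{'time': 0.1, 'joint_positions': array([ 9.75989410e-01,  3.42653918e-01,  1.52492846e+00, -3.22676919e-05,
        1.27542851e+00, -1.46006687e-01]), 'dq': array([ 0.00171028, -0.00265066, -0.00331547, -0.00022355,  0.00063473,
        0.00051273]), 'tau': array([ 1.91041931e-03, -4.32007813e+01, -2.44693136e+01,  7.19409669e-02,
        5.26517385e-02,  3.50970559e-07]), 'tool_pos': array([227.56803177, 472.69648784, 226.11159168]), 'tcp_rot': array([-3.14018503e+00, -1.75807142e-04,  2.69280171e+00]), 'contact_force': array([-0.22621832, -0.15014193, -0.11281741]), 'moment': array([ 0.06426802,  0.01626886, -0.02341972]), 'finger_force': 0.0, 'grip_width': 91.5547206975353}
```

View pics/top0.png

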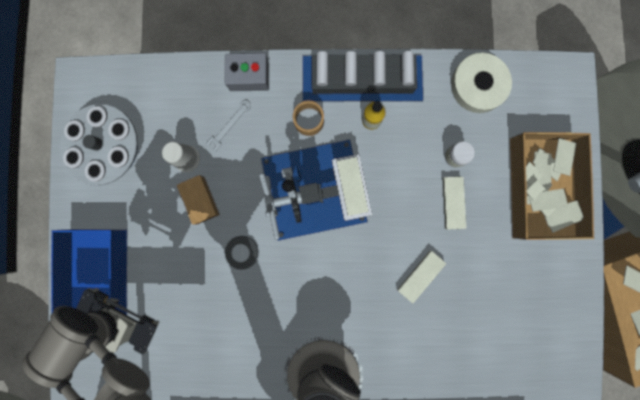

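View pics/side0.png

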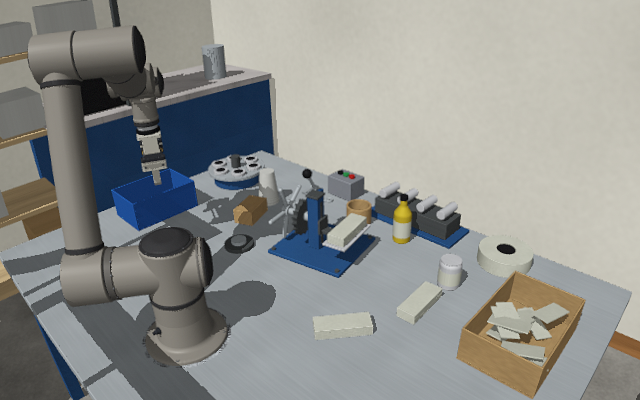

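Top view: the lift is around (315,190), with its star handle at (270,190), ball at about (288,185) and pile at (350,187). The look-alikes are A (455,202), B (421,275) and the fixed pile (350,187). A is farthest right, so it should be the pack. I'll confirm that in an enlarged crop.

```bash
cat > h.py <<'E'
import numpy as np, cv2
from scipy.spatial.transform import Rotation as R
from scipy.optimize import least_squares
class Cam:
    def __init__(s,c):
        s.R=R.from_euler('xyz',c['rotation']).as_matrix(); s.e=np.array(c['eye'])
        f=200/np.tan(np.radians(c['vfov'])/2); s.K=np.array([[f,0,c['cx']],[0,f,c['cy']],[0,0,1]]); s.k=c['k1']
        s.d=np.array([s.k,0,0,0.])
    def proj(s,P):
        P=(np.atleast_2d(P)-s.e)@s.R
        return cv2.projectPoints(P,np.zeros(3),np.zeros(3),s.K,s.d)[0][:,0]
    def ray(s,uv):
        u=cv2.undistortPoints(np.array(uv,float).reshape(-1,1,2),s.K,s.d)[:,0]
        return np.c_[u,np.ones(len(u))]@s.R.T
    def at(s,uv,z):
        d=s.ray(uv); return s.e+d*((z-s.e[2])/d[:,2])[:,None]
def tri(cams,uvs):
    A=np.zeros((3,3));b=np.zeros(3)
    for c,uv in zip(cams,uvs):
        d=c.ray([uv])[0];d/=np.linalg.norm(d);M=np.eye(3)-np.outer(d,d);A+=M;b+=M@c.e
    return np.linalg.solve(A,b)
E
python3 - <<'E'
import cv2,numpy as np
t=cv2.imread('pics/top0.png');s=cv2.imread('pics/side0.png')
a=cv2.resize(t[130:300,240:480],None,fx=3.3,fy=3.3,interpolation=cv2.INTER_CUBIC)
b=cv2.resize(s[155:285,255:405],None,fx=4.5,fy=4.5,interpolation=cv2.INTER_CUBIC)
cv2.imwrite('pics/ct.png',a);cv2.imwrite('pics/cs.png',b)
from plant import bot
from h import *
T=Cam(bot.get_calibration('top'))
hsv=cv2.cvtColor(t,cv2.COLOR_BGR2HSV)
m=((t.min(2)>150)).astype(np.uint8)
n,l,st,c=cv2.connectedComponentsWithStats(m[100:320,240:500])
for i in range(1,n):
    if st[i,4]>200:
        p=np.argwhere(l==i)[:,::-1]+[240,100]
        print(st[i],c[i]+[240,100], cv2.minAreaRect(T.at(p,30)[:,:2].astype(np.float32)))
E
```

```text
[224   0  36  10 274] [483.60583942 103.6459854 ] ((793.8944091796875, -469.3603210449219), (27.025279998779297, 105.1240463256836), 0.5013915300369263)
[146   3  40  20 347] [402.95965418 109.97694524] ((769.2234497070312, -243.78787231445312), (56.376564025878906, 114.38737487792969), 0.03786328062415123)
[ 205   41   55   90 2787] [470.5737352  182.27915321] ((555.1075439453125, -433.9949035644531), (159.41268920898438, 259.6306457519531), 88.4788589477539)
[ 131   42   78   65 2156] [409.71382189 170.30565863] ((601.1748657226562, -254.0451202392578), (173.40496826171875, 197.6611785888672), 29.007564544677734)
[  93   55   40   65 1740] [352.64597701 187.28333333] ((553.04638671875, -90.78995513916016), (178.75543212890625, 100.1647720336914), 7.941206932067871)
[ 217  125   43   64 1310] [484.86870229 256.16564885] ((350.3246765136719, -448.498291015625), (123.57832336425781, 181.5335235595703), 89.40187072753906)
[  53  126  163   57 3578] [364.13359419 250.71464505] ((356.2503662109375, -150.1853790283203), (157.86981201171875, 465.5059814453125), 3.0872862339019775)
[ 10 128  41  35 531] [267.72881356 246.36346516] ((382.99578857421875, 163.30880737304688), (121.8909683227539, 88.9017333984375), 60.379798889160156)
[ 158  152   50   53 1134] [422.46296296 278.07407407] ((291.5307922363281, -289.80865478515625), (63.77845001220703, 163.4038543701172), 49.54420471191406)
```

View pics/ct.png

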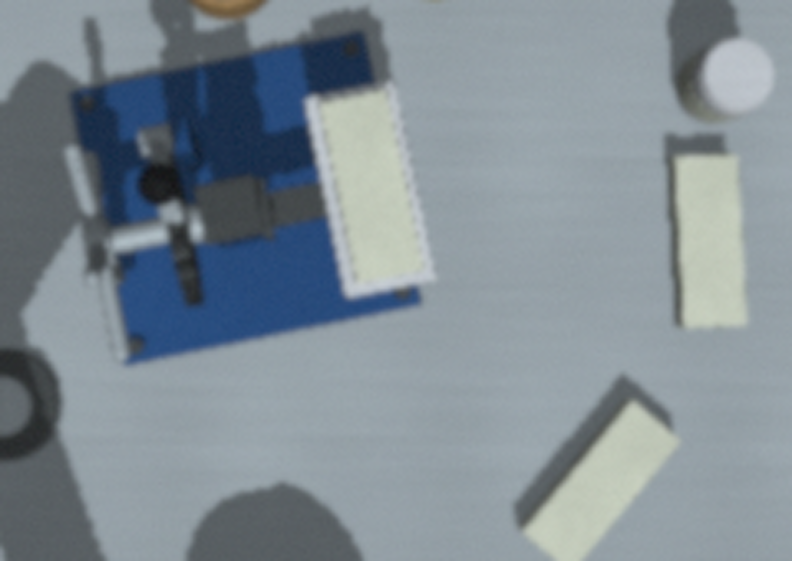

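View pics/cs.png

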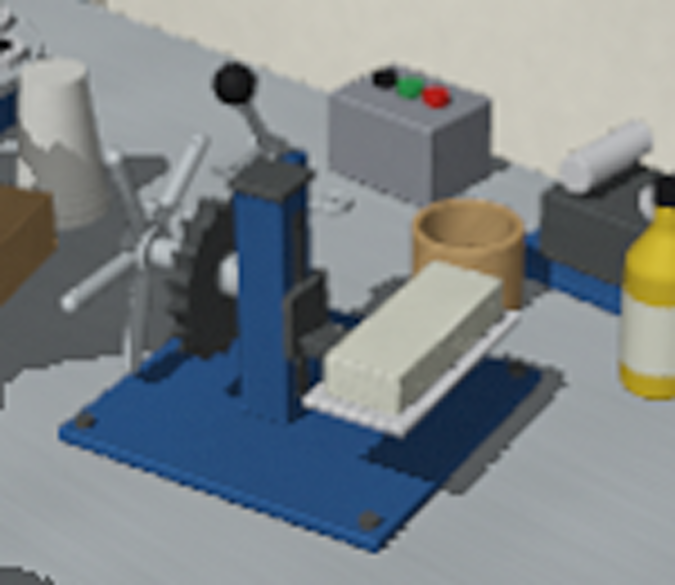

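The enlarged crop confirms it. A at crop (710,240), px (455,202), is a single white block farthest right, and B sits left of and nearer than it. Next I'll fit the lift's pose from both views.

```bash
cat > fit.py <<'E'
from plant import bot
from h import *
T=Cam(bot.get_calibration('top'));S=Cam(bot.get_calibration('side'))
ct=lambda p:(np.array(p)+.5)/3.3-.5+[240,130]
cs=lambda p:(np.array(p)+.5)/4.5-.5+[255,155]
ball=np.array([[24,45,251.]])
pl=lambda ox,oy:np.array([[125+ox,135+oy,12],[125+ox,-135+oy,12],[-125+ox,-135+oy,12],[-125+ox,135+oy,12]])
pile=lambda w:np.array([[75,-87,76+30*w],[75,-143,76+30*w],[-75,-143,76+30*w],[-75,-87,76+30*w]])
tip=lambda w,k:np.array([[98*np.sin(1.257*k-w),112,115+98*np.cos(1.257*k-w)]])
def W(p,P): c,s=np.cos(p[2]),np.sin(p[2]); return P@np.array([[c,s,0],[-s,c,0],[0,0,1]])+[p[0],p[1],0]
def res(p):
    w=p[3]; r=[]
    def a(cam,P,uv): r.append((cam.proj(W(p,P))-uv).ravel())
    a(T,ball,ct([160,184])); a(S,ball,cs([235,83]))
    a(T,pl(p[4],p[5]),ct([[70,93],[362,33],[420,302],[125,363]]))
    a(S,pl(p[4],p[5])[[3,2,1]],cs([[62,433],[377,550],[545,375]]))
    a(T,pile(w),ct([[320,100],[383,90],[425,278],[357,288]]))
    a(S,pile(w),cs([[436,263],[502,283],[400,380],[330,362]]))
    return np.concatenate(r)
if __name__=='__main__':
    o=least_squares(res,[530,10,.17,1.5,0,0],loss='soft_l1')
    print(o.x.round(3)); print(res(o.x).reshape(-1,2).round(1).tolist())
    for k in range(5): t=W(o.x,tip(o.x[3],k)); print(k,t.round(),((S.proj(t)-[255,155])*4.5).round(),((T.proj(t)-[240,130])*3.3).round())
    for n,z,uv in [('A',30,[[676,155],[738,155],[746,325],[682,327]]),('B',30,[[637,402],[681,440],[570,562],[523,530]])]:
        q=T.at(ct(uv),z); print(n,q.mean(0).round(1),np.round(np.linalg.norm(np.diff(q,axis=0),axis=1)),cv2.minAreaRect(q[:,:2].astype(np.float32)))
    print('tri ball',tri([T,S],[ct([160,184]),cs([235,83])]))
    for n,z,uv in [('oil',170,(376,105)),('tin',90,(462,153)),('cups',130,(175,153)),('core',70,(308,117)),('die',26,(241,252)),('carton',55,(197,198)),('sp1',5,(250,101)),('sp2',5,(212,143))]: print(n,T.at([uv],z)[0].round())
    print(W(o.x,np.array([[0,112,115],[108,45,251],[24,45,251],[0,-115,76],[0,0,202.]])).round(1))
E
python3 fit.py
```

```text
[ 5.25531e+02  3.09710e+01  2.00000e-01  1.43100e+00  1.85780e+01
 -1.06550e+01]
[[0.0, 0.4], [-0.1, 0.1], [-0.1, -0.4], [1.2, -0.8], [1.2, 1.2], [-0.2, 1.3], [-1.4, -1.4], [0.2, -2.0], [-0.0, -1.8], [-0.1, 1.0], [1.2, -0.2], [-0.0, -2.5], [0.1, -1.4], [-0.5, 0.0], [0.4, -0.1], [-0.4, 0.6], [-1.1, -0.5]]
0 [[408. 122. 129.]] [[ 63. 284.]] [[120. 359.]]
1 [[487. 137. 212.]] [[124. 134.]] [[ 87. 259.]]
2 [[588. 158. 161.]] [[209. 142.]] [[ 70. 132.]]
3 [[572. 155.  47.]] [[203. 282.]] [[ 93. 164.]]
4 [[461. 132.  27.]] [[118. 372.]] [[121. 293.]]
A [ 506.3 -382.9   30. ] [ 55. 149.  57.] ((506.7083435058594, -382.9326477050781), (150.43722534179688, 56.61650848388672), 1.4037129878997803)
B [ 295.4 -286.    30. ] [ 51. 143.  50.] ((294.0802001953125, -285.4208068847656), (50.801692962646484, 150.07623291015625), 47.77842330932617)
tri ball [540.93564686  79.98643294 250.95828741]
oil [ 756. -142.  170.]
tin [ 641. -388.   90.]
cups [640. 399. 130.]
core [748.  39.  70.]
die [365. 236.  26.]
carton [521. 358.  55.]
sp1 [813. 216.   5.]
sp2 [687. 329.   5.]
[[503.3 140.7 115. ]
 [622.5  96.5 251. ]
 [540.1  79.8 251. ]
 [548.3 -81.7  76. ]
 [525.5  31.  202. ]]
```

Lift fit: origin (525.5, 31), yaw 0.20, w about 1.5. The ball triangulates to z = 251, which matches its given height. Pack A measures 150 x 56 mm. Next I'll write a move planner.

```bash
cat > plan.py <<'E'
import sys,json,numpy as np
from plant import bot
L=[525.5,31.0,0.20]
def lift(x,y,z): c,s=np.cos(L[2]),np.sin(L[2]); return np.array([L[0]+c*x-s*y,L[1]+s*x+c*y,z])
def inlift(p): c,s=np.cos(L[2]),np.sin(L[2]); d=np.array(p)-[L[0],L[1],0]; return np.array([c*d[0]+s*d[1],-s*d[0]+c*d[1],p[2]])
def rows(wps,yaw=None,step=55):
    """wps: world xyz list; prints rows in tool axes, spin spread over all rows"""
    o=bot.get_obs(); p=np.array(o['tool_pos']); psi=o['tcp_rot'][2]; seg=[]
    q=p.copy()
    for w in wps:
        w=np.array(w,float); n=max(1,int(np.ceil(np.linalg.norm(w-q)/step))); seg+=[(w-q)/n]*n; q=w
    sp=0 if yaw is None else -((yaw-psi+np.pi)%(2*np.pi)-np.pi)
    n=max(len(seg),int(np.ceil(abs(sp)/.1))); seg+= [np.zeros(3)]*(n-len(seg)); out=[]
    for d in seg:
        c,s=np.cos(psi),np.sin(psi)
        out.append(([round(v/80,2)+0. for v in (c*d[0]+s*d[1], s*d[0]-c*d[1], -d[2])],round(sp/n/.1,2))); psi-=sp/n
    print(len(out)); [print(r) for r in out]
E
python3 - <<'E'
from plan import *
p=bot.get_obs()['tool_pos']
rows([[p[0],p[1],300],lift(-45,45,300),lift(-45,45,240)],L[2]+np.pi/2)
E
```

```text
13
([np.float64(0.0), np.float64(0.0), np.float64(-0.46)], np.float64(0.71))
([np.float64(0.0), np.float64(0.0), np.float64(-0.46)], np.float64(0.71))
([np.float64(-0.6), np.float64(-0.28), np.float64(0.0)], np.float64(0.71))
([np.float64(-0.62), np.float64(-0.24), np.float64(0.0)], np.float64(0.71))
([np.float64(-0.63), np.float64(-0.19), np.float64(0.0)], np.float64(0.71))
([np.float64(-0.64), np.float64(-0.15), np.float64(0.0)], np.float64(0.71))
([np.float64(-0.65), np.float64(-0.1), np.float64(0.0)], np.float64(0.71))
([np.float64(-0.66), np.float64(-0.05), np.float64(0.0)], np.float64(0.71))
([np.float64(-0.66), np.float64(-0.01), np.float64(0.0)], np.float64(0.71))
([np.float64(-0.66), np.float64(0.04), np.float64(0.0)], np.float64(0.71))
([np.float64(-0.65), np.float64(0.09), np.float64(0.0)], np.float64(0.71))
([np.float64(0.0), np.float64(0.0), np.float64(0.38)], np.float64(0.71))
([np.float64(0.0), np.float64(0.0), np.float64(0.38)], np.float64(0.71))
```

Call:
jog_arm(targets=[{"xyz": [0, 0, -0.46], "spin": 0.71}, {"xyz": [0, 0, -0.46], "spin": 0.71}, {"xyz": [-0.6, -0.28, 0], "spin": 0.71}, {"xyz": [-0.62, -0.24, 0], "spin": 0.71}, {"xyz": [-0.63, -0.19, 0], "spin": 0.71}, {"xyz": [-0.64, -0.15, 0], "spin": 0.71}, {"xyz": [-0.65, -0.1, 0], "spin": 0.71}, {"xyz": [-0.66, -0.05, 0], "spin": 0.71}, {"xyz": [-0.66, -0.01, 0], "spin": 0.71}, {"xyz": [-0.66, 0.04, 0], "spin": 0.71}], gripper=0)

```text
time: 1.35
tool_pos: [446.5, 109.4, 300.1]
tcp_rot: [-3.141, -0.0, 1.98]
contact_force: [0.7, 0.2, -0.2]
grip_width: 0.7
finger_force: 0.0
```

```bash
sed -i 's/round(v\/80,2)+0./float(round(v\/80,2))/; s/,round(sp\/n\/.1,2)/,float(round(sp\/n\/.1,2))/' plan.py; python3 - <<'E'
from plan import *
o=bot.get_obs(); print(o['tool_pos'],o['tcp_rot'],o['grip_width'],inlift(o['tool_pos']))
rows([lift(-45,45,300),lift(-45,45,240)],L[2]+np.pi/2)
E
```

```text
[446.45491213 109.44121064 300.14887436] [-3.14141696e+00 -2.78853340e-04  1.98039546e+00] 0.7458305485982866 [-61.88558594  92.58144358 300.14887436]
3
([-0.63, 0.08, 0.0], 0.7)
([0.0, 0.0, 0.38], 0.7)
([0.0, 0.0, 0.38], 0.7)
```

Call:
jog_arm(targets=[{"xyz": [-0.63, 0.08, 0], "spin": 0.7}, {"xyz": [0, 0, 0.38], "spin": 0.7}, {"xyz": [0, 0, 0.38], "spin": 0.7}, {"xyz": [0, 0.22, 0], "spin": 0}, {"xyz": [0, 0.22, 0], "spin": 0}, {"xyz": [0, 0.22, 0], "spin": 0}, {"xyz": [0, 0.22, 0], "spin": 0}, {"xyz": [0, 0.22, 0], "spin": 0}, {"xyz": [0, 0.22, 0], "spin": 0}, {"xyz": [0, 0, 0], "spin": 0}], gripper=0)

```text
time: 2.6
tool_pos: [575.9, 88.7, 238.7]
tcp_rot: [-3.141, -0.0, 1.773]
contact_force: [1.6, -0.5, -0.7]
grip_width: 0.4
finger_force: 0.3
```

```bash
python3 - <<'E'
from plan import *
import cv2
o=bot.get_obs(); print(o['tool_pos'],o['tcp_rot'],inlift(o['tool_pos']))
s=bot.capture('side'); cv2.imwrite('pics/s1.png',cv2.resize(s[110:290,240:420],None,fx=3.3,fy=3.3,interpolation=cv2.INTER_CUBIC))
rows([lift(55,45,300),lift(-60,115,300),lift(-60,115,195)])
E
```

```text
[575.89969624  88.73769875 238.67833748] [-3.14085445e+00 -2.11344318e-04  1.77300908e+00] [ 60.86576779  46.5739149  238.67833748]
7
([-0.01, -0.03, -0.38], 0.0)
([-0.01, -0.03, -0.38], 0.0)
([0.29, -0.48, -0.0], 0.0)
([0.29, -0.48, -0.0], 0.0)
([0.29, -0.48, -0.0], 0.0)
([0.0, 0.0, 0.66], 0.0)
([0.0, 0.0, 0.66], 0.0)
```

View pics/s1.png

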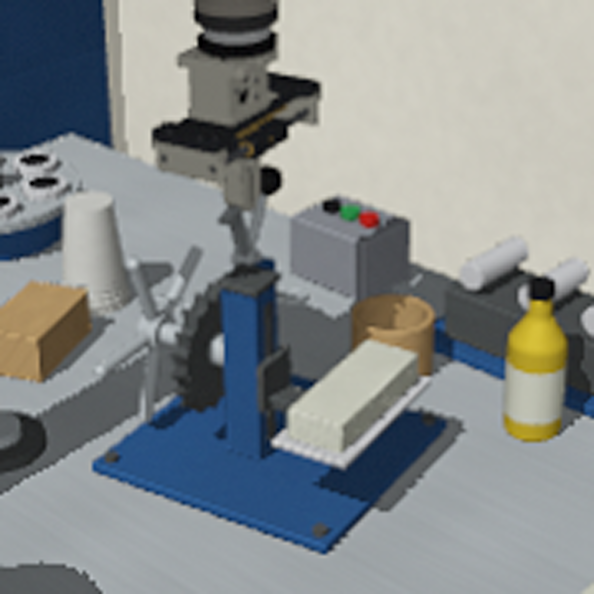

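The ball is now to the right of the fingers at crop (270,180), so it has gone over. I'll check that pixel against the fully thrown position.

```bash
python3 - <<'E'
from plan import *
from h import *
S=Cam(bot.get_calibration('side'))
for a in (.56,.8,.95,1.0,1.117):
    t=a-.5585; print(a,((S.proj(lift(66+80*np.sin(t),45,183+80*np.cos(t)))-[240,110])*3.3).round())
E
```

```text
0.56 [[244. 181.]]
0.8 [[254. 177.]]
0.95 [[261. 176.]]
1.0 [[263. 176.]]
1.117 [[267. 178.]]
```

Call:
jog_arm(targets=[{"xyz": [0, -0.06, -0.4], "spin": 0}, {"xyz": [0, -0.06, -0.38], "spin": 0}, {"xyz": [0.29, -0.52, 0], "spin": 0}, {"xyz": [0.29, -0.52, 0], "spin": 0}, {"xyz": [0.29, -0.52, 0], "spin": 0}, {"xyz": [0, 0, 0.66], "spin": 0}, {"xyz": [0, 0, 0.66], "spin": 0}, {"xyz": [0, 0, 0], "spin": 0}, {"xyz": [0, 0, 0], "spin": 0}, {"xyz": [0, 0, 0], "spin": 0}], gripper=0)

```text
time: 3.9
tool_pos: [431.1, 129.9, 198.4]
tcp_rot: [3.138, 0.0, 1.773]
contact_force: [-0.5, 0.1, 0.1]
grip_width: 0.4
finger_force: 0.0
```

```bash
python3 - <<'E'
from plan import *
print(inlift(bot.get_obs()['tool_pos']))
rows([lift(*p) for p in [(-40,114,195),(-20,114,195),(0,114,193),(20,114,185),(39,114,170),(49,114,158),(53,114,150)]],step=14)
E
```

```text
[-72.83792554 115.72420082 198.35727535]
14
([-0.01, 0.14, 0.01], 0.0)
([-0.01, 0.14, 0.01], 0.0)
([-0.01, 0.14, 0.01], 0.0)
([-0.0, 0.12, -0.0], 0.0)
([-0.0, 0.12, -0.0], 0.0)
([-0.0, 0.12, 0.01], 0.0)
([-0.0, 0.12, 0.01], 0.0)
([-0.0, 0.12, 0.05], 0.0)
([-0.0, 0.12, 0.05], 0.0)
([-0.0, 0.12, 0.09], 0.0)
([-0.0, 0.12, 0.09], 0.0)
([-0.0, 0.06, 0.08], 0.0)
([-0.0, 0.06, 0.08], 0.0)
([-0.0, 0.05, 0.1], 0.0)
```

Call:
jog_arm(targets=[{"xyz": [0, 0.14, 0.02], "spin": 0}, {"xyz": [0, 0.14, 0.02], "spin": 0}, {"xyz": [0, 0.14, 0], "spin": 0}, {"xyz": [0, 0.12, 0], "spin": 0}, {"xyz": [0, 0.12, 0], "spin": 0}, {"xyz": [0, 0.12, 0.01], "spin": 0}, {"xyz": [0, 0.12, 0.01], "spin": 0}, {"xyz": [0, 0.12, 0.05], "spin": 0}, {"xyz": [0, 0.12, 0.05], "spin": 0}, {"xyz": [0, 0, 0], "spin": 0}], gripper=0)

```text
time: 5.15
tool_pos: [520.0, 148.3, 183.2]
tcp_rot: [-3.142, -0.0, 1.773]
contact_force: [0.1, 0.3, -0.6]
grip_width: 0.4
finger_force: 0.0
```

```bash
python3 - <<'E'
from plan import *
import cv2
o=bot.get_obs();print(inlift(o['tool_pos']),o['contact_force'])
s=bot.capture('side'); cv2.imwrite('pics/s2.png',cv2.resize(s[110:290,240:420],None,fx=3.3,fy=3.3,interpolation=cv2.INTER_CUBIC))
rows([lift(*p) for p in [(39,114,170),(49,114,158),(53,114,150)]],step=14)
E
```

```text
[ 17.95370405 116.04109953 183.18038018] [ 0.05334641  0.2553027  -0.61116754]
5
([-0.01, 0.13, 0.08], 0.0)
([-0.01, 0.13, 0.08], 0.0)
([-0.0, 0.06, 0.08], 0.0)
([-0.0, 0.06, 0.08], 0.0)
([-0.0, 0.05, 0.1], 0.0)
```

View pics/s2.png

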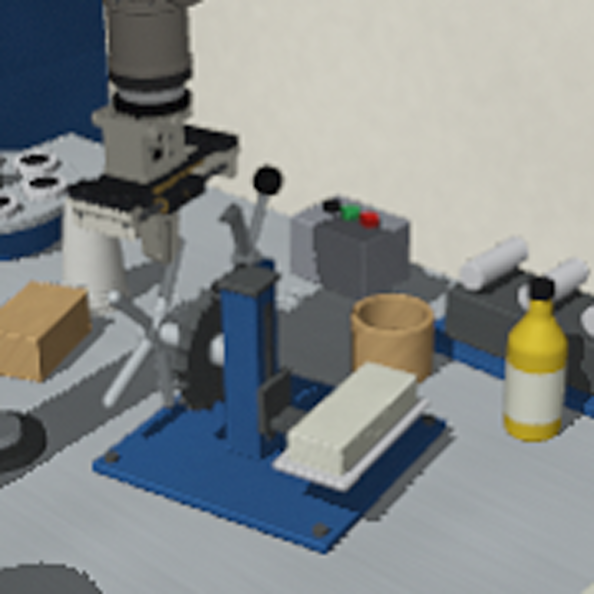

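The platform is coming down and the spoke being pushed is near crop (172,250). I'll carry on along the arc.

Call:
jog_arm(targets=[{"xyz": [0, 0.13, 0.08], "spin": 0}, {"xyz": [0, 0.13, 0.08], "spin": 0}, {"xyz": [0, 0.07, 0.08], "spin": 0}, {"xyz": [0, 0.06, 0.08], "spin": 0}, {"xyz": [0, 0.05, 0.1], "spin": 0}, {"xyz": [0, 0, 0], "spin": 0}, {"xyz": [0, 0, 0], "spin": 0}, {"xyz": [0, 0, 0], "spin": 0}, {"xyz": [0, 0, 0], "spin": 0}, {"xyz": [0, 0, 0], "spin": 0}], gripper=0)

```text
time: 6.45
tool_pos: [553.6, 155.2, 149.9]
tcp_rot: [3.142, -0.0, 1.773]
contact_force: [-0.2, 0.3, 0.1]
grip_width: 0.2
finger_force: 0.0
```

```bash
cat > wfit.py <<'E'
from plan import *
from h import *
# estimate wheel angle: match template of the side view pile top vs. predicted corners
def lookside(name):
    o=bot.get_obs();print(inlift(o['tool_pos']).round(1),o['contact_force'].round(1))
    s=bot.capture('side'); cv2.imwrite(name,cv2.resize(s[110:290,240:420],None,fx=3.3,fy=3.3,interpolation=cv2.INTER_CUBIC))
    S=Cam(bot.get_calibration('side'))
    for w in (0,.3,.6):
        print(w,'pile',((S.proj([lift(a,b,76+30*w) for a,b in ((75,-87),(75,-143),(-75,-143),(-75,-87))])-[240,110])*3.3).round().tolist(),
          'tips',((S.proj([lift(98*np.sin(1.257*k-w),112,115+98*np.cos(1.257*k-w)) for k in range(5)])-[240,110])*3.3).round().tolist())
E
python3 -c "
from wfit import *; lookside('pics/s3.png')"
```

```text
[ 52.3 116.1 149.9] [-0.2  0.3  0.1]
0 pile [[366.0, 378.0], [416.0, 393.0], [340.0, 468.0], [287.0, 451.0]] tips [[151.0, 239.0], [207.0, 264.0], [192.0, 370.0], [127.0, 420.0], [97.0, 340.0]]
0.3 pile [[366.0, 370.0], [417.0, 385.0], [340.0, 460.0], [287.0, 442.0]] tips [[133.0, 254.0], [199.0, 246.0], [202.0, 344.0], [143.0, 420.0], [96.0, 369.0]]
0.6 pile [[366.0, 362.0], [417.0, 377.0], [340.0, 451.0], [287.0, 434.0]] tips [[118.0, 277.0], [186.0, 235.0], [208.0, 317.0], [160.0, 411.0], [101.0, 393.0]]
```

View pics/s3.png

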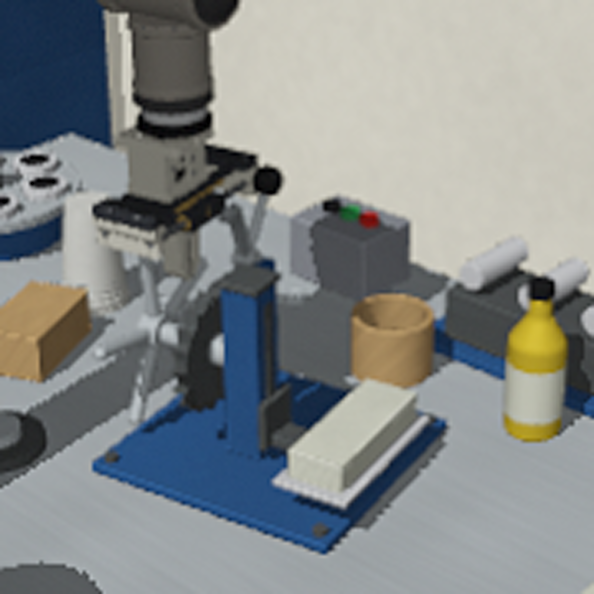

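Spoke tips at (100,350) and (135,415) put w at about 0.15, so there's a little further to push until it meets the stop.

Call:
jog_arm(targets=[{"xyz": [0, 0.02, 0.05], "spin": 0}, {"xyz": [0, 0.02, 0.05], "spin": 0}, {"xyz": [0, 0.01, 0.04], "spin": 0}, {"xyz": [0, 0, 0], "spin": 0}, {"xyz": [0, 0, 0], "spin": 0}, {"xyz": [0, 0, 0], "spin": 0}, {"xyz": [0, 0, 0], "spin": 0}, {"xyz": [0, 0, 0], "spin": 0}, {"xyz": [0, 0, 0], "spin": 0}, {"xyz": [0, 0, 0], "spin": 0}], gripper=0)

```text
time: 7.75
tool_pos: [558.2, 156.1, 140.9]
tcp_rot: [3.139, 0.0, 1.773]
contact_force: [-4.7, 0.0, 13.7]
grip_width: 0.4
finger_force: 7.4
```

Force is up to 14 N, above the 9 N needed to turn the wheel, so it's on the stop. Now I'll go up, over and down on the +x side of the ball.

```bash
python3 - <<'E'
from plan import *
print(inlift(bot.get_obs()['tool_pos']))
rows([lift(*p) for p in [(57,115,295),(165,45,295),(165,45,240)]],step=58)
E
```

```text
[ 56.88930182 116.14732272 140.90389321]
7
([-0.0, 0.0, -0.64], 0.0)
([-0.0, 0.0, -0.64], 0.0)
([-0.0, 0.0, -0.64], 0.0)
([-0.29, 0.45, -0.0], 0.0)
([-0.29, 0.45, -0.0], 0.0)
([-0.29, 0.45, -0.0], 0.0)
([0.0, 0.0, 0.69], 0.0)
```

Call:
jog_arm(targets=[{"xyz": [0, 0, -0.64], "spin": 0}, {"xyz": [0, 0, -0.65], "spin": 0}, {"xyz": [0, 0, -0.65], "spin": 0}, {"xyz": [-0.29, 0.45, 0], "spin": 0}, {"xyz": [-0.3, 0.45, 0], "spin": 0}, {"xyz": [-0.3, 0.45, 0], "spin": 0}, {"xyz": [0, 0, 0.36], "spin": 0}, {"xyz": [0, 0, 0.36], "spin": 0}, {"xyz": [0, 0, 0], "spin": 0}, {"xyz": [0, 0, 0], "spin": 0}], gripper=0)

```text
time: 9.0
tool_pos: [678.2, 108.0, 237.6]
tcp_rot: [3.14, 0.0, 1.773]
contact_force: [0.4, -0.0, 1.1]
grip_width: 0.4
finger_force: 0.0
```

```bash
python3 -c "
from wfit import *; lookside('pics/s4.png')"
```

```text
[164.9  45.2 237.6] [ 0.4 -0.   1.1]
0 pile [[366.0, 378.0], [416.0, 393.0], [340.0, 468.0], [287.0, 451.0]] tips [[151.0, 239.0], [207.0, 264.0], [192.0, 370.0], [127.0, 420.0], [97.0, 340.0]]
0.3 pile [[366.0, 370.0], [417.0, 385.0], [340.0, 460.0], [287.0, 442.0]] tips [[133.0, 254.0], [199.0, 246.0], [202.0, 344.0], [143.0, 420.0], [96.0, 369.0]]
0.6 pile [[366.0, 362.0], [417.0, 377.0], [340.0, 451.0], [287.0, 434.0]] tips [[118.0, 277.0], [186.0, 235.0], [208.0, 317.0], [160.0, 411.0], [101.0, 393.0]]
```

View pics/s4.png

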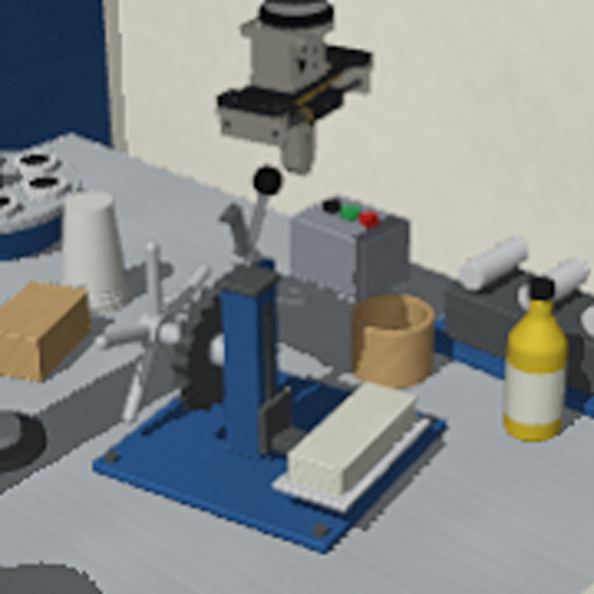

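All spoke tips now match w = 0, for example (152,245) against the predicted (151,239). Now I'll flip the pawl back.

Call:
jog_arm(targets=[{"xyz": [0, -0.22, 0], "spin": 0}, {"xyz": [0, -0.22, 0], "spin": 0}, {"xyz": [0, -0.22, 0], "spin": 0}, {"xyz": [0, -0.22, 0], "spin": 0}, {"xyz": [0, -0.22, 0], "spin": 0}, {"xyz": [0, -0.05, 0], "spin": 0}, {"xyz": [0, 0, 0], "spin": 0}, {"xyz": [0, 0.1, 0], "spin": 0}, {"xyz": [0, 0, -0.45], "spin": 0}, {"xyz": [0, 0, -0.45], "spin": 0}], gripper=0)

```text
time: 10.3
tool_pos: [596.2, 91.2, 308.6]
tcp_rot: [-3.141, -0.0, 1.773]
contact_force: [0.8, -1.1, 0.3]
grip_width: 0.4
finger_force: 0.0
```

```bash
python3 - <<'E'
from wfit import *
S=Cam(bot.get_calibration('side'))
s=bot.capture('side'); h=s.max(2)
# dark blob near expected ball positions
for n,x in (('teeth',24),('thrown',108)):
    u,v=S.proj(lift(x,45,251))[0]; u,v=int(round(u)),int(round(v)); print(n,(u,v),h[v-2:v+3,u-2:u+3].mean())
cv2.imwrite('pics/raw5.png',s)
rows([lift(150,-60,310),[506,-383,310]],np.pi+0.03)
rows([lift(150,-60,310),[506,-383,310]],0.03)
print(bot.get_obs()['joint_positions'].round(2))
E
```

```text
teeth (307, 173) 17.92
thrown (321, 164) 202.84
14
([-0.44, 0.28, 0.02], -1.0)
([-0.46, 0.23, 0.02], -1.0)
([-0.48, 0.19, 0.02], -1.0)
([-0.39, -0.53, -0.0], -1.0)
([-0.34, -0.57, -0.0], -1.0)
([-0.28, -0.6, -0.0], -1.0)
([-0.22, -0.63, -0.0], -1.0)
([-0.15, -0.64, -0.0], -1.0)
([-0.09, -0.66, -0.0], -1.0)
([-0.02, -0.66, -0.0], -1.0)
([0.04, -0.66, -0.0], -1.0)
([0.0, 0.0, -0.0], -1.0)
([0.0, 0.0, -0.0], -1.0)
([0.0, 0.0, -0.0], -1.0)
18
([-0.44, 0.28, 0.02], 0.97)
([-0.41, 0.32, 0.02], 0.97)
([-0.38, 0.36, 0.02], 0.97)
([-0.62, -0.22, -0.0], 0.97)
([-0.64, -0.16, -0.0], 0.97)
([-0.66, -0.1, -0.0], 0.97)
([-0.66, -0.04, -0.0], 0.97)
([-0.66, 0.03, -0.0], 0.97)
([-0.66, 0.09, -0.0], 0.97)
([-0.64, 0.15, -0.0], 0.97)
([-0.63, 0.22, -0.0], 0.97)
([0.0, 0.0, -0.0], 0.97)
([0.0, 0.0, -0.0], 0.97)
([0.0, 0.0, -0.0], 0.97)
([0.0, 0.0, -0.0], 0.97)
([0.0, 0.0, -0.0], 0.97)
([0.0, 0.0, -0.0], 0.97)
([0.0, 0.0, -0.0], 0.97)
[ 0.02  0.44  1.13  0.    1.56 -0.18]
```

The ball is back at its in-teeth pixel (307,173), dark at 18, and clear of the thrown-back pixel. Now to pack A.

Call:
jog_arm(targets=[{"xyz": [-0.44, 0.28, 0.02], "spin": -1}, {"xyz": [-0.46, 0.23, 0.02], "spin": -1}, {"xyz": [-0.48, 0.19, 0], "spin": -1}, {"xyz": [-0.39, -0.53, 0], "spin": -1}, {"xyz": [-0.34, -0.57, 0], "spin": -1}, {"xyz": [-0.28, -0.6, 0], "spin": -1}, {"xyz": [-0.22, -0.63, 0], "spin": -1}, {"xyz": [-0.15, -0.64, 0], "spin": -1}, {"xyz": [-0.09, -0.66, 0], "spin": -1}, {"xyz": [-0.02, -0.66, 0], "spin": -1}], gripper=100)

```text
time: 11.6
tool_pos: [525.7, -336.3, 304.8]
tcp_rot: [3.141, 0.0, 2.776]
contact_force: [0.1, 0.2, 0.8]
grip_width: 90.7
finger_force: 0.0
```

```bash
python3 - <<'E'
from plan import *
rows([[506,-383,310]],np.pi+0.03)
E
```

```text
4
([0.02, -0.63, -0.07], -0.99)
([0.0, 0.0, -0.0], -0.99)
([0.0, 0.0, -0.0], -0.99)
([0.0, 0.0, -0.0], -0.99)
```

Call:
jog_arm(targets=[{"xyz": [0.02, -0.63, -0.07], "spin": -1}, {"xyz": [0, 0, 0], "spin": -1}, {"xyz": [0, 0, 0], "spin": -1}, {"xyz": [0, 0, 0], "spin": -1}, {"xyz": [0, 0, 0], "spin": 0}, {"xyz": [0, 0, 0], "spin": 0}, {"xyz": [0, 0, 0], "spin": 0}, {"xyz": [0, 0, 0], "spin": 0}, {"xyz": [0, 0, 0], "spin": 0}, {"xyz": [0, 0, 0], "spin": 0}], gripper=100)

```text
time: 12.85
tool_pos: [506.2, -380.8, 310.7]
tcp_rot: [3.142, 0.0, -3.111]
contact_force: [-0.4, 0.3, 0.0]
grip_width: 91.7
finger_force: 0.0
```

```bash
python3 - <<'E'
from plan import *
from h import *
o=bot.get_obs(); print(o['tool_pos'],o['tcp_rot'],o['joint_positions'].round(2))
c=bot.get_calibration('wrist'); C=Cam(c); im=bot.capture('wrist'); cv2.imwrite('pics/w1.png',im)
print(c['eye'],C.proj([506,-383,30]))
g=im.min(2); print(np.percentile(g,[10,50,90,95]))
T=Cam(bot.get_calibration('top')); t=bot.capture('top'); cv2.imwrite('pics/t6.png',t)
E
```

```text
[ 506.21084422 -380.75883269  310.74317559] [ 3.14158876e+00  9.50153352e-05 -3.11050704e+00] [-0.77  0.51  1.03  0.    1.6  -2.37]
[ 435.46085959 -383.24433823  467.80984851] [[314.53404194 164.8088807 ]]
[ 19. 104. 139. 159.]
```

View pics/w1.png

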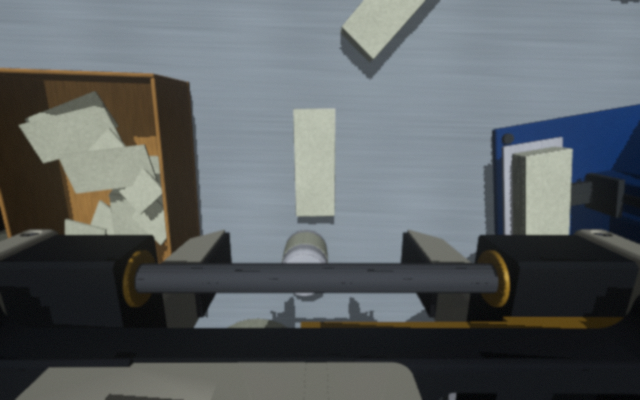

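The wrist view shows the pack's top face with corners (294,109), (335,108), (335,215), (297,216). The pile's near end is at (514,152) and (572,148).

```bash
python3 - <<'E'
from plan import *
from h import *
C=Cam(bot.get_calibration('wrist'))
im=cv2.imread('pics/w1.png')
q=C.at([[294,109],[335,108],[335,215],[297,216]],30); print(q.round(1),cv2.minAreaRect(q[:,:2].astype(np.float32)))
for z in (30,):
  m=(im.min(2)>115).astype(np.uint8); m[:, :270]=0; m[:,360:]=0; m[:90]=0; m[225:]=0
  n,l,st,c=cv2.connectedComponentsWithStats(m); i=1+st[1:,4].argmax(); p=np.argwhere(l==i)[:,::-1]; print(st[i])
  r=cv2.minAreaRect(C.at(p,z)[:,:2].astype(np.float32)); print(r)
p=C.at([[514,152],[572,148]],76); print('pile near corners lift',[inlift(x).round(1) for x in p],'expected -75,-143 / -75,-87')
E
```

```text
[[ 432.4 -412.3   30. ]
 [ 429.5 -358.1   30. ]
 [ 578.2 -351.3   30. ]
 [ 581.4 -406.2   30. ]] ((505.4646911621094, -382.17559814453125), (149.5320281982422, 55.05403137207031), 2.639655113220215)
[  270    90    90   135 11843]
((500.3604431152344, -383.3216857910156), (185.22515869140625, 129.84767150878906), 1.727593183517456)
pile near corners lift [array([ -82.8, -157. ,   76. ]), array([-75.7, -87.7,  76. ])] expected -75,-143 / -75,-87
```

```bash
python3 - <<'E'
from plan import *
rows([[506,-382.5,120],[506,-382.5,7]],np.pi+0.04,step=50)
E
```

```text
7
([0.0, -0.01, 0.6], -0.01)
([0.0, -0.01, 0.6], -0.01)
([0.0, -0.01, 0.6], -0.01)
([0.0, -0.01, 0.6], -0.01)
([-0.0, 0.0, 0.47], -0.01)
([-0.0, 0.0, 0.47], -0.01)
([-0.0, 0.0, 0.47], -0.01)
```

Call:
jog_arm(targets=[{"xyz": [0, -0.01, 0.6], "spin": -0.05}, {"xyz": [0, -0.01, 0.6], "spin": -0.04}, {"xyz": [0, 0, 0.6], "spin": 0}, {"xyz": [0, 0, 0.6], "spin": 0}, {"xyz": [0, 0, 0.47], "spin": 0}, {"xyz": [0, 0, 0.47], "spin": 0}, {"xyz": [0, 0, 0.42], "spin": 0}, {"xyz": [0, 0, 0], "spin": 0}, {"xyz": [0, 0, 0], "spin": 0}, {"xyz": [0, 0, 0], "spin": 0}], gripper=100)

```text
time: 14.2
tool_pos: [507.2, -383.2, 11.9]
tcp_rot: [-3.139, 0.002, -3.101]
contact_force: [-0.1, -0.2, -0.1]
grip_width: 91.9
finger_force: 0.0
```

Call:
jog_arm(targets=[{"xyz": [0, 0, 0], "spin": 0}, {"xyz": [0, 0, 0], "spin": 0}, {"xyz": [0, 0, 0], "spin": 0}, {"xyz": [0, 0, 0], "spin": 0}, {"xyz": [0, 0, 0], "spin": 0}, {"xyz": [0, 0, 0], "spin": 0}, {"xyz": [0, 0, 0], "spin": 0}, {"xyz": [0, 0, 0], "spin": 0}, {"xyz": [0, 0, -0.2], "spin": 0}, {"xyz": [0, 0, -0.3], "spin": 0}], gripper=0)

```text
time: 15.45
tool_pos: [505.7, -381.8, 49.9]
tcp_rot: [3.14, -0.002, -3.101]
contact_force: [0.3, 0.0, -3.1]
grip_width: 55.5
finger_force: 30.0
```

Gripped at 55.5 mm. The gripper body reaches 95 mm to each side and would just touch the mast, so I'll set the pack down 12 mm outboard and then push it flush with a closed finger.

```bash
python3 - <<'E'
from plan import *
p=bot.get_obs()['tool_pos']
rows([[p[0],p[1],200],lift(0,-127,200),lift(0,-127,130)],np.pi+L[2],step=48)
print(lift(0,-127,130))
E
```

```text
13
([-0.0, 0.0, -0.47], -0.12)
([-0.0, 0.0, -0.47], -0.12)
([-0.0, 0.0, -0.47], -0.12)
([-0.0, 0.0, -0.47], -0.12)
([-0.13, 0.51, -0.0], -0.12)
([-0.13, 0.5, -0.0], -0.12)
([-0.14, 0.5, -0.0], -0.12)
([-0.14, 0.5, -0.0], -0.12)
([-0.15, 0.5, -0.0], -0.12)
([-0.16, 0.5, -0.0], -0.12)
([-0.16, 0.49, -0.0], -0.12)
([-0.0, 0.0, 0.44], -0.12)
([-0.0, 0.0, 0.44], -0.12)
[550.73100501 -93.46845539 130.        ]
```

Call:
jog_arm(targets=[{"xyz": [0, 0, -0.47], "spin": -0.16}, {"xyz": [0, 0, -0.47], "spin": -0.16}, {"xyz": [0, 0, -0.47], "spin": -0.16}, {"xyz": [0, 0, -0.47], "spin": -0.16}, {"xyz": [-0.13, 0.51, 0], "spin": -0.16}, {"xyz": [-0.13, 0.5, 0], "spin": -0.16}, {"xyz": [-0.14, 0.5, 0], "spin": -0.16}, {"xyz": [-0.14, 0.5, 0], "spin": -0.16}, {"xyz": [-0.15, 0.5, 0], "spin": -0.16}, {"xyz": [-0.16, 0.5, 0], "spin": -0.16}], gripper=0)

```text
time: 16.7
tool_pos: [538.7, -132.7, 201.0]
tcp_rot: [3.142, 0.0, -2.941]
contact_force: [0.8, 0.9, -2.6]
grip_width: 55.8
finger_force: 30.0
```

```bash
python3 - <<'E'
from plan import *
p=bot.get_obs()['tool_pos'];print(inlift(p))
rows([lift(0,-127,200),lift(0,-127,100)],np.pi+L[2],step=48)
E
```

```text
[ -19.55833562 -163.10449307  201.02901009]
4
([-0.24, 0.45, 0.01], 0.0)
([-0.0, 0.0, 0.42], 0.0)
([-0.0, 0.0, 0.42], 0.0)
([-0.0, 0.0, 0.42], 0.0)
```

Call:
jog_arm(targets=[{"xyz": [-0.24, 0.45, 0], "spin": 0}, {"xyz": [0, 0, 0], "spin": 0}, {"xyz": [0, 0, 0.3], "spin": 0}, {"xyz": [0, 0, 0.3], "spin": 0}, {"xyz": [0, 0, 0.3], "spin": 0}, {"xyz": [0, 0, 0.2], "spin": 0}, {"xyz": [0, 0, 0], "spin": 0}, {"xyz": [0, 0, 0], "spin": 0}, {"xyz": [0, 0, 0], "spin": 0}, {"xyz": [0, 0, 0], "spin": 0}], gripper=0)

```text
time: 17.95
tool_pos: [550.9, -95.2, 113.0]
tcp_rot: [-3.141, 0.001, -2.941]
contact_force: [-0.4, 0.3, -2.7]
grip_width: 55.5
finger_force: 30.0
```

```bash
python3 - <<'E'
from plan import *
import cv2
o=bot.get_obs();print(inlift(o['tool_pos']),o['contact_force'])
t=bot.capture('side'); cv2.imwrite('pics/s7.png',cv2.resize(t[110:290,240:420],None,fx=3.3,fy=3.3,interpolation=cv2.INTER_CUBIC))
E
```

```text
[  -0.14647565 -128.72412711  112.95772984] [-0.44961967  0.3252485  -2.73424892]
```

View pics/s7.png

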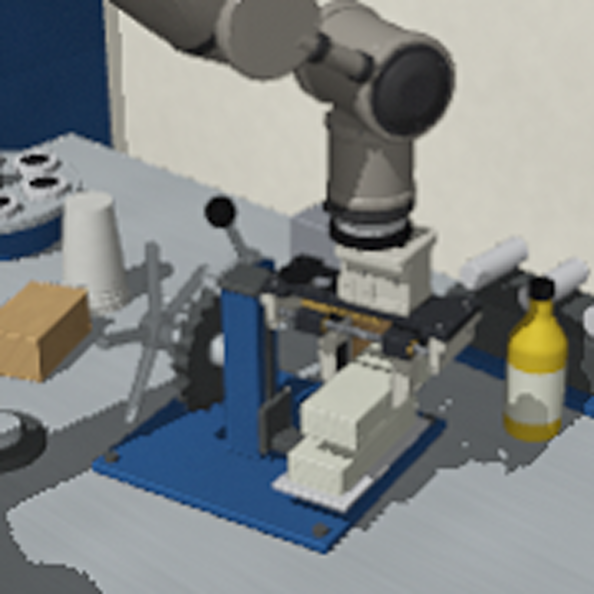

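The pack hangs level above the pile at crop (345,405), the mast is clear, and the ball is in the teeth position. I'll lower it.

Call:
jog_arm(targets=[{"xyz": [0, 0, 0.1], "spin": 0}, {"xyz": [0, 0, 0.1], "spin": 0}, {"xyz": [0, 0, 0.08], "spin": 0}, {"xyz": [0, 0, 0.02], "spin": 0}, {"xyz": [0, 0, 0.01], "spin": 0}, {"xyz": [0, 0, 0.01], "spin": 0}, {"xyz": [0, 0, 0], "spin": 0}, {"xyz": [0, 0, 0], "spin": 0}, {"xyz": [0, 0, 0], "spin": 0}, {"xyz": [0, 0, 0], "spin": 0}], gripper=0)

```text
time: 19.25
tool_pos: [550.7, -95.1, 86.8]
tcp_rot: [3.142, 0.0, -2.941]
contact_force: [0.0, 0.0, -2.2]
grip_width: 55.7
finger_force: 30.0
```

Force is barely falling, so it's right at contact. I'll go a touch lower, release and rise.

Call:
jog_arm(targets=[{"xyz": [0, 0, 0.01], "spin": 0}, {"xyz": [0, 0, 0.01], "spin": 0}, {"xyz": [0, 0, 0], "spin": 0}, {"xyz": [0, 0, 0], "spin": 0}, {"xyz": [0, 0, 0], "spin": 0}, {"xyz": [0, 0, 0], "spin": 0}, {"xyz": [0, 0, 0], "spin": 0}, {"xyz": [0, 0, 0], "spin": 0}, {"xyz": [0, 0, 0], "spin": 0}, {"xyz": [0, 0, 0], "spin": 0}], gripper=0)

```text
time: 20.5
tool_pos: [550.7, -95.1, 85.8]
tcp_rot: [-3.141, 0.001, -2.941]
contact_force: [-2.9, 0.1, 6.2]
grip_width: 55.6
finger_force: 30.0
```

Call:
jog_arm(targets=[{"xyz": [0, 0, 0], "spin": 0}, {"xyz": [0, 0, 0], "spin": 0}, {"xyz": [0, 0, 0], "spin": 0}, {"xyz": [0, 0, 0], "spin": 0}, {"xyz": [0, 0, 0], "spin": 0}, {"xyz": [0, 0, 0], "spin": 0}, {"xyz": [0, 0, -0.2], "spin": 0}, {"xyz": [0, 0, -0.5], "spin": 0}, {"xyz": [0, 0, -0.7], "spin": 0}, {"xyz": [0, 0, -0.7], "spin": 0}], gripper=100)

```text
time: 21.75
tool_pos: [550.4, -95.1, 256.0]
tcp_rot: [-3.141, 0.001, -2.941]
contact_force: [0.8, -0.8, -0.4]
grip_width: 92.0
finger_force: 0.0
```

```bash
python3 - <<'E'
from plan import *
o=bot.get_obs();print(inlift(o['tool_pos']),o['tcp_rot'])
rows([lift(0,-200,250),lift(0,-200,150),lift(0,-200,92)],np.pi/2+L[2],step=48)
E
```

```text
[  -0.64637763 -128.49187677  256.04281179] [-3.14116388e+00  9.56400735e-04 -2.94139461e+00]
16
([-0.0, -0.45, 0.04], 0.98)
([-0.05, -0.44, 0.04], 0.98)
([-0.0, 0.0, 0.42], 0.98)
([0.0, 0.0, 0.42], 0.98)
([0.0, 0.0, 0.42], 0.98)
([0.0, 0.0, 0.36], 0.98)
([0.0, 0.0, 0.36], 0.98)
([0.0, 0.0, -0.0], 0.98)
([0.0, 0.0, -0.0], 0.98)
([0.0, 0.0, -0.0], 0.98)
([0.0, 0.0, -0.0], 0.98)
([0.0, 0.0, -0.0], 0.98)
([0.0, 0.0, -0.0], 0.98)
([0.0, 0.0, -0.0], 0.98)
([0.0, 0.0, -0.0], 0.98)
([0.0, 0.0, -0.0], 0.98)
```

I've used my ten views, so from here I'll measure numerically. First the bare pile in the earlier top picture, then the placed pack in the wrist picture.

```bash
cat > seg.py <<'E'
from plan import *
from h import *
def seg(im,cam,z,center,thr=None,name=''):
    """white-yellow blob around world centre at height z -> rect in world mm"""
    u,v=cam.proj(center)[0].round().astype(int); im=im.astype(int)
    ref=np.median(im[v-3:v+4,u-3:u+4].reshape(-1,3),axis=0); d=np.abs(im-ref).max(2)
    m=((d<(thr or 28))).astype(np.uint8); m=cv2.morphologyEx(m,cv2.MORPH_OPEN,np.ones((3,3)))
    n,l=cv2.connectedComponents(m,connectivity=4); p=np.argwhere(l==l[v,u])[:,::-1]
    q=cam.at(p,z)[:,:2].astype(np.float32); (c,s,a)=cv2.minAreaRect(q)
    mu=q.mean(0); ev=np.linalg.eigh(np.cov(q.T))[1][:,1]; yaw=np.arctan(ev[1]/ev[0])
    print(name,ref,'n',len(p),'mean',mu.round(1),'rect',np.round(c,1),np.round(s,1),'yaw',round(float(yaw),3),'lift',inlift([*mu,z]).round(1))
if __name__=='__main__':
    T=Cam(bot.get_calibration('top')); t=cv2.imread('pics/t6.png')
    for th in (18,25,32):
        seg(t,T,76,lift(0,-115,76),th,'pile'); seg(t,T,30,np.array([506,-382,30.]),th,'packA(hidden?)')
    w=bot.capture('wrist'); C=Cam(bot.get_calibration('wrist')); cv2.imwrite('pics/w8.png',w)
    print(C.proj([lift(x,y,106) for x,y in((-75,-99),(-75,-155),(75,-155),(75,-99))]).round().tolist())
    for th in (18,25,32): seg(w,C,106,lift(-30,-127,106),th,'wrist')
E
python3 seg.py
```

```text
pile [201. 216. 210.] n 1103 mean [535.9 -82.8] rect [542.9 -81. ] [154.7  69.2] yaw 0.309 lift [ -12.4 -113.6   76. ]
packA(hidden?) [200. 215. 208.] n 677 mean [ 500.6 -378. ] rect [ 505.1 -383.1] [146.3  50.6] yaw 0.095 lift [-105.6 -395.9   30. ]
pile [201. 216. 210.] n 1228 mean [536.5 -80.9] rect [543.5 -80.7] [156.6  70.5] yaw 0.321 lift [ -11.5 -111.8   76. ]
packA(hidden?) [200. 215. 208.] n 719 mean [ 499.8 -377.8] rect [ 505.1 -382.5] [146.2  53.6] yaw 0.094 lift [-106.4 -395.5   30. ]
pile [201. 216. 210.] n 1324 mean [536.8 -79.8] rect [544.4 -80.5] [159.4  71.6] yaw 0.311 lift [ -10.9 -110.8   76. ]
packA(hidden?) [200. 215. 208.] n 766 mean [ 500.7 -377.6] rect [ 505.4 -382.6] [150.8  54.1] yaw 0.098 lift [-105.5 -395.5   30. ]
[[350.0, 103.0], [291.0, 103.0], [294.0, 249.0], [346.0, 249.0]]
wrist [211. 227. 222.] n 9950 mean [547.8 -91.8] rect [551.7 -89.9] [157.2  70.9] yaw 0.174 lift [  -2.5 -124.7  106. ]
wrist [211. 227. 222.] n 10631 mean [545.1 -91.6] rect [550.8 -90.1] [159.1  71.4] yaw 0.171 lift [  -5.1 -124.   106. ]
wrist [211. 227. 222.] n 10783 mean [545.1 -91.6] rect [550.8 -90.2] [159.1  72.5] yaw 0.172 lift [  -5.2 -124.   106. ]
```

The threshold segmentation is polluted by the exposed 12 mm ledge of the pile. The TCP at release puts the pack at lift y about -128.6, x about 0. I'll bring the closed finger to the outboard side.

Call:
jog_arm(targets=[{"xyz": [0, -0.45, 0], "spin": 1}, {"xyz": [-0.05, -0.44, 0], "spin": 1}, {"xyz": [0, 0, 0], "spin": 1}, {"xyz": [0, 0, 0], "spin": 1}, {"xyz": [0, 0, 0], "spin": 1}, {"xyz": [0, 0, 0], "spin": 1}, {"xyz": [0, 0, 0], "spin": 1}, {"xyz": [0, 0, 0], "spin": 1}, {"xyz": [0, 0, 0], "spin": 1}, {"xyz": [0, 0, 0], "spin": 1}], gripper=0)

```text
time: 23.05
tool_pos: [565.3, -165.0, 254.1]
tcp_rot: [3.141, 0.001, 2.339]
contact_force: [0.3, 0.9, 0.1]
grip_width: 1.1
finger_force: 0.0
```

```bash
python3 - <<'E'
from plan import *
o=bot.get_obs();print(inlift(o['tool_pos']),o['tcp_rot'],o['joint_positions'].round(2))
rows([lift(0,-195,256),lift(0,-195,150),lift(0,-195,92)],np.pi/2+L[2],step=48)
E
```

```text
[ 2.56531050e-02 -2.00033906e+02  2.54122356e+02] [3.14112473e+00 1.07349984e-03 2.33851212e+00] [-0.41  0.44  1.29  0.    1.4  -1.18]
6
([0.05, 0.03, -0.02], 0.95)
([0.0, 0.0, 0.44], 0.95)
([0.0, 0.0, 0.44], 0.95)
([0.0, 0.0, 0.44], 0.95)
([0.0, 0.0, 0.36], 0.95)
([0.0, 0.0, 0.36], 0.95)
```

Call:
jog_arm(targets=[{"xyz": [0.05, 0.03, 0], "spin": 0.95}, {"xyz": [0, 0, 0.4], "spin": 0.95}, {"xyz": [0, 0, 0.4], "spin": 0.95}, {"xyz": [0, 0, 0.4], "spin": 0.95}, {"xyz": [0, 0, 0.4], "spin": 0.95}, {"xyz": [0, 0, 0.42], "spin": 0.95}, {"xyz": [0, 0, 0], "spin": 0}, {"xyz": [0, 0, 0], "spin": 0}, {"xyz": [0, 0, 0], "spin": 0}, {"xyz": [0, 0, 0], "spin": 0}], gripper=0)

```text
time: 24.3
tool_pos: [564.8, -160.7, 92.8]
tcp_rot: [3.14, 0.001, 1.772]
contact_force: [0.3, -0.1, 0.5]
grip_width: 0.6
finger_force: 0.0
```

```bash
python3 - <<'E'
from plan import *
o=bot.get_obs();print(inlift(o['tool_pos']),o['tcp_rot'],o['contact_force'])
rows([lift(0,-170,92),lift(0,-160,92),lift(0,-155,92)],step=9)
E
```

```text
[   0.41344814 -195.70193201   92.75589673] [3.13979540e+00 1.13759715e-03 1.77234030e+00] [ 0.30906162 -0.08695213  0.48441399]
6
([0.11, -0.0, 0.0], 0.0)
([0.11, -0.0, 0.0], 0.0)
([0.11, -0.0, 0.0], 0.0)
([0.06, 0.0, -0.0], 0.0)
([0.06, 0.0, -0.0], 0.0)
([0.06, 0.0, -0.0], 0.0)
```

Call:
jog_arm(targets=[{"xyz": [0.1, 0, 0], "spin": 0}, {"xyz": [0.1, 0, 0], "spin": 0}, {"xyz": [0.05, 0, 0], "spin": 0}, {"xyz": [0.04, 0, 0], "spin": 0}, {"xyz": [0.04, 0, 0], "spin": 0}, {"xyz": [0.04, 0, 0], "spin": 0}, {"xyz": [0.04, 0, 0], "spin": 0}, {"xyz": [0.03, 0, 0], "spin": 0}, {"xyz": [0, 0, 0], "spin": 0}, {"xyz": [0, 0, 0], "spin": 0}], gripper=0)

```text
time: 25.55
tool_pos: [557.1, -125.9, 91.5]
tcp_rot: [-3.142, -0.0, 1.772]
contact_force: [0.5, -0.3, 0.2]
grip_width: 0.3
finger_force: 0.0
```

```bash
python3 - <<'E'
from plan import *
o=bot.get_obs();print(inlift(o['tool_pos']),o['contact_force'])
E
```

```text
[-1.56111847e-01 -1.60015252e+02  9.14903120e+01] [ 0.52726759 -0.29965167  0.17731586]
```

Call:
jog_arm(targets=[{"xyz": [0.03, 0, 0], "spin": 0}, {"xyz": [0.03, 0, 0], "spin": 0}, {"xyz": [0.02, 0, 0], "spin": 0}, {"xyz": [0, 0, 0], "spin": 0}, {"xyz": [0, 0, 0], "spin": 0}, {"xyz": [-0.1, 0, 0], "spin": 0}, {"xyz": [-0.3, 0, -0.2], "spin": 0}, {"xyz": [0, 0, -0.7], "spin": 0}, {"xyz": [0, 0, -0.7], "spin": 0}, {"xyz": [0, 0, -0.7], "spin": 0}], gripper=0)

```text
time: 26.8
tool_pos: [562.1, -151.6, 277.4]
tcp_rot: [3.141, -0.0, 1.771]
contact_force: [0.7, -0.1, -0.2]
grip_width: 0.3
finger_force: 0.0
```

```bash
python3 - <<'E'
from plan import *
o=bot.get_obs();print(inlift(o['tool_pos']),o['contact_force'])
rows([lift(-20,-330,270)],step=55)
E
```

```text
[  -0.42213611 -186.25179927  277.35495465] [ 0.68229605 -0.13780694 -0.22954179]
3
([-0.6, -0.08, 0.03], 0.0)
([-0.6, -0.08, 0.03], 0.0)
([-0.6, -0.08, 0.03], 0.0)
```

Move aside toward -y so that the top camera sees the stack, then measure edges.

Call:
jog_arm(targets=[{"xyz": [-0.6, -0.1, 0], "spin": 0}, {"xyz": [-0.6, -0.1, 0], "spin": 0}, {"xyz": [-0.6, -0.1, 0], "spin": 0}, {"xyz": [-0.6, -0.3, 0], "spin": 0}, {"xyz": [-0.3, -0.3, 0], "spin": 0}, {"xyz": [0, 0, 0], "spin": 0}, {"xyz": [0, 0, 0], "spin": 0}, {"xyz": [0, 0, 0], "spin": 0}, {"xyz": [0, 0, 0], "spin": 0}, {"xyz": [0, 0, 0], "spin": 0}], gripper=0)

```text
time: 28.05
tool_pos: [535.3, -376.5, 275.6]
tcp_rot: [3.141, 0.0, 1.773]
contact_force: [0.8, 0.1, 0.4]
grip_width: 0.3
finger_force: 0.0
```

```bash
cat > edge.py <<'E'
from plan import *
from h import *
def prof(im,cam,z,axis,at,span,avg):
    """mean colour profile in lift frame: axis 'x' or 'y' through fixed other coord"""
    ts=np.arange(*span,2.); out=[]
    for t in ts:
        P=[lift(t,a,z) if axis=='x' else lift(a,t,z) for a in np.linspace(*avg,15)]
        uv=cam.proj(P).astype(np.float32); out.append(cv2.remap(im.astype(np.float32),uv[:,:1],uv[:,1:],cv2.INTER_LINEAR).reshape(-1,3).mean(0))
    return ts,np.array(out)
def show(im,cam,z,name,r=12):
    for ax,span,avg in (('y',(-143-r,-143+r,),(-60,60)),('y',(-87-r,-87+r),(-60,60)),('x',(-75-r,-75+r),(-137,-93)),('x',(75-r,75+r),(-137,-93))):
        ts,o=prof(im,cam,z,ax,None,span,avg); print(name,ax,span[0],'RED',o[:,2].round().astype(int).tolist(),'R-B',(o[:,2]-o[:,0]).round().astype(int).tolist())
if __name__=='__main__':
    T=Cam(bot.get_calibration('top')); a=cv2.imread('pics/t6.png'); b=bot.capture('top'); cv2.imwrite('pics/t9.png',b)
    show(a,T,76,'pile'); show(b,T,106,'pack')
    s=bot.capture('side'); cv2.imwrite('pics/s9.png',s)
E
python3 edge.py
```

```text
pile y -155 RED [161, 162, 166, 173, 183, 187, 187, 186, 188, 191, 193, 195] R-B [-19, -18, -17, -15, -13, -11, -6, -1, 4, 7, 8, 8]
pile y -99 RED [209, 209, 209, 208, 206, 201, 195, 192, 196, 199, 194, 177] R-B [8, 8, 8, 8, 8, 6, 2, -5, -10, -13, -15, -18]
pile x -87 RED [105, 143, 178, 197, 205, 206, 206, 208, 210, 211, 212, 212] R-B [-40, -29, -21, -15, -11, -8, -3, 3, 6, 8, 8, 8]
pile x 63 RED [170, 167, 164, 161, 157, 150, 140, 128, 114, 95, 72, 49] R-B [7, 7, 6, 6, 5, 2, -2, -6, -11, -18, -27, -38]
pack y -155 RED [163, 163, 163, 165, 170, 178, 183, 187, 190, 193, 195, 196] R-B [-19, -19, -19, -17, -15, -11, -5, 1, 5, 7, 7, 8]
pack y -99 RED [211, 212, 211, 210, 207, 198, 185, 179, 186, 197, 201, 192] R-B [8, 9, 9, 8, 8, 7, 3, -2, -8, -12, -13, -16]
pack x -87 RED [103, 140, 176, 199, 208, 211, 212, 213, 214, 214, 214, 214] R-B [-41, -29, -21, -15, -10, -6, -1, 4, 7, 8, 8, 8]
pack x 63 RED [170, 167, 163, 159, 152, 142, 126, 104, 78, 55, 41, 36] R-B [7, 6, 6, 5, 4, 0, -5, -13, -23, -35, -44, -47]
```

Pack edges match the bare-pile edges to about 1 mm in both x and y. I'll do a last check of yaw and pawl, then hand in.

```bash
python3 - <<'E'
from edge import *
T=Cam(bot.get_calibration('top'));S=Cam(bot.get_calibration('side'))
ok=True
for n,z in (('t6',76),('t9',106)):
    im=cv2.imread(f'pics/{n}.png'); e=[]
    for sp in ((-155,-131),(-99,-75)):
        for av in ((-65,-35),(35,65)):
            ts,o=prof(im,T,z,'y',None,sp,av); d=o[:,2]-o[:,0]
            i=np.where(np.diff(np.sign(d+2)))[0][0]; e.append(ts[i]+2*(-2-d[i])/(d[i+1]-d[i]))
    yaw=((e[1]-e[0])+(e[3]-e[2]))/2/100; print(n,np.round(e,1),'yaw rel',round(yaw,3)); ok&=abs(yaw)<.05
h=cv2.imread('pics/s9.png').max(2); u,v=S.proj(lift(24,45,251))[0].round().astype(int); b=h[v-2:v+3,u-2:u+3].mean(); print('ball',b)
if ok and b<40: print(bot.close_job())
E
```

```text
t6 [-141.6 -140.9  -85.9  -85.8] yaw rel 0.003
t9 [-142.3 -141.   -85.2  -85. ] yaw rel 0.007
ball 34.64
the job is handed in; nothing more can be done
None
```

I handed the job in at about 28 s of the 72 s allowed. By camera measurement the platform is fully down, the pawl is back on the teeth, and the pack is released on the pile, within about 1 mm and 0.01 rad of flush. The hand-in gave no verdict back, and I did not re-measure the bystanders at the end.

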